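# Clear the purge stand and hold its valve half open

### The arm

A 6-joint arm with a two-finger parallel gripper is mounted at the origin on a cart in front of the work surface, level with it; the furniture and walls round the work are solid. World frame = base frame: x ahead of the robot, y to its left, z up, the work surface at z = 0. Lengths are in m, angles in rad, forces in N, time in s.
With the tool pointing down it reaches from about 0.35 to 0.775 m from the base axis. Payload 7.3 kg.
Tool frame: the origin (TCP) lies midway between the tips of the shut fingers; the grasp point (between the pads) lies robot.grasp_offset behind it (robot.grasp_offset is the distance from the TCP to the grasp point, in m); z points along the fingers, x is the direction in which the jaws open and shut, and the axes are right-handed (so a half turn about z gives the same grasp; the last joint's range is limited). The gripper opens to 92 mm and grips with 3 to 60 N. Pads are 19 mm wide; open, the fingers measure 130 mm over their backs; the gripper's body (75 mm by 190 mm) begins 47 mm behind the grasp point.
Start: joints at [-1.351, 0.342, 1.524, -0, 1.275, -0.146], TCP at [0.188, -0.49, 0.227] pointing down, gripper open.
Joint ranges: [-2.53, 2.53], [-0.77, 2.02], [0.04, 2.7], [-1, 4.14], [0.28, 2.66], [-3.11, 3.11]. Speed limits (rad/s): [2.57, 2.57, 3.14, 3.14, 3.14, 3.14].

### API

Orientations are given as [roll, pitch, yaw] about the fixed x, y, z axes, in that order (R = Rz(yaw) Ry(pitch) Rx(roll)).
In Python, from cell import robot gives the robot as it stands. The module is installed in compiled form; this text tells all that it offers.
- The arm moves only by the tool move_arm, never from a script. Its argument "increments" is a list of rows, each a list of 7 numbers: the finger opening in mm, from 0 to 91.8, then the shift along the tool's x, y, z in mm, then the turn, a rotation vector about the tool's x, y, z in rad. A call has 1 to 12 rows; each row shifts and turns the pose as measured when the row begins, along the tool's axes as they then stand; what a row does not reach is not made up. A row lasts 1/8 s, in which the tool goes at most 62.5 mm and 10.7 degrees, less where a joint would pass 70% of its speed; a pose out of reach is approached as far as the arm can. A call is refused whole if a number of a shift passes 62.5 or a number of a turn 0.188, either way. A call with a gripper value outside its range is refused whole. The fingers move at their own pace and stop on an object; "newtons" is the grip in N (left out, the last holds). Time passes only in rows, so rows that do not move let the fingers close. It gives the time, the measured TCP pose, the force and the opening at its end, in the units of the state.
- robot.observe(): the state, without advancing time (a new reading comes with each control period).
- robot.read_camera(name): name is "side" or "top"; returns a dict with "img" (480x640x3 uint8, red, green, blue), "fx", "fy", "cx", "cy" (pixels), "k1" (the pictures are not rectified: a ray, as slopes to the right and down, at radius r is drawn at 1 + k1 r^2 times it, then the intrinsics apply), "T" (4x4, takes a point from camera to world coordinates). Camera axes: x right, y down, z forward; pixel columns grow to the right and rows downward; lengths in m; the calibration is good to about 2 mm. A picture is of the moment at which its call begins. There is no depth.
- robot.hand_in(): hands the job in, once; it reports no verdict.
Trained networks look in the newest picture that a camera, given by its name, has taken for a name from the list of things; names that differ only in an ending like _2 or _b are one class to them, and where a whole thing is asked for, a point or a joint stands for the part that bears it (a point fixed in the world has none). Each returns a list of dicts, best first, with "conf" (0 to 1); they miss things now and then, are a little off and sometimes report something else, mostly with a low value. They report only what shows in the picture. A call takes as long as a camera call.
- robot.look_for(thing, camera): "rect" ([left, top, width, height] in pixels, round what is visible of it).
The state is a dict: "time": time; "qpos": joint angles; "qvel": joint speeds; "joint_efforts": joint torques, N m; "tool_pos": TCP position; "tool_rot": TCP orientation; "contact_force": force on the tool from outside, world axes, zero at the start; "torque": the same for the moment, N m; "opening": finger opening in m.
Only numpy, scipy, OpenCV 4.12 (cv2) and the standard library are available. Lean on these libraries where they do the work, as an engineer would, in place of code of your own. Each camera call takes 0.05 s, during which the arm holds its last target.

### The job

The flux canister has been left standing on the outlet of the purge stand: lift it off by its handle and set it down gently, upright, on the table close beside the stand. Only then press the stand's spring-loaded valve lever down to half its travel, where the lever lies level, and keep it there without ever pushing it down to its stop: finish while still holding it down. Leave the other things on the table where they are.

Things in the scene. Friction and masses are not known exactly. Their poses are not given: they have to be found in the camera images.
- canister: round metal flux canister with lid and arched bail handle, loose, about 0.3 to 0.6 kg. Body diameter 80 mm (lid rim 84 mm), lid top 95 mm above its foot, handle top 150 mm above its foot. Origin: centre of its underside; z up; the handle bar runs along its y. At the start it stands on the diffuser, its underside at z = 0.062
- canister_grip (a point): centre of the canister's black handle bar, 143 mm above its foot: bar 14 mm wide, 14 mm high, 58 mm long along the canister's y, 41 mm free below it down to the lid. Pinch it from above, closing along the canister's x
- purge_stand: gas purge stand, fixed: dark base plate 110 (x) by 230 (y) by 12 mm; round diffuser pedestal at its -y end, grey valve block with lever at its +y end, copper pipe between. Beside the lever on its +y side an upright gauge plate, 100 mm high, its front edge 34 mm behind the push pad's middle. Origin: centre of the base's underside; x points away from the robot within 0.3 rad
- diffuser (a point): centre of the flat round steel outlet (diameter 92 mm, with small holes) on which the canister stands; 62 mm over the table, at [0, -65, 62] mm in the stand's frame
- valve_lever (a joint): angle of the spring-loaded valve lever in rad: 0 = released (the lever slopes up towards its push pad by 0.18), 0.18 = half travel, lever level, 0.36 = down on its stop. It springs back by itself; the push at the pad is about 4 N at the start, 8 N at half travel, 13 N at the stop
- lever_pad (a point): centre of the top face of the lever's black push pad (32 mm along the stand's x, 46 mm along its y, 14 mm thick), 100 mm from the hinge on the stand's -x side; about 101 mm over the table when released, 83 mm at half travel, 65 mm at the stop; moves with the lever. Press it straight down
- lever_hinge (a point): middle of the lever's hinge pin, 75 mm over the table, at [35, 65, 75] mm in the stand's frame; the pin lies along the stand's y
- nut_m20: plain steel hexagon nut, 34x30x16 mm, lying flat; bystander, loose, origin at the centre of its underside
- bolt_m16: plain steel hexagon bolt lying on its side, 24x81x28 mm; bystander, loose, origin at the centre of its underside
- combination_pliers: combination pliers lying flat, 51x179x12 mm, long side along its y; bystander, loose, origin at the centre of its underside
- gas_nozzle_1: conical gas nozzle lying on its side, 21x68x21 mm; bystander, loose, origin at the centre of its underside
- magnet_red: flat angle magnet, 70x70x16 mm; bystander, loose, origin at the centre of its underside
- antispatter_tin: dark grey round tin with screw lid, diameter 74, height 69 mm; bystander, loose, origin at the centre of its underside

How it is judged:
On the way, in this order (a step that is already met when the one before it is completed fails the run):
1. the canister is lifted clear of the diffuser in the gripper (height (world z) of canister above 0.075 m and contact force between canister and the fingers above 1 N and contact force between canister and purge_stand below 0.05 N), for 0.2 s.
2. the canister stands upright on the table beside the stand, let go, with the lever still released (height (world z) of canister below 0.006 m and angle between canister's own z axis and vertical below 0.08 rad and horizontal distance between canister and purge_stand below 0.3 m and contact force between canister and purge_stand below 0.05 N and contact force between canister and the fingers below 0.05 N and contact force between canister and the arm below 0.05 N and linear speed of canister below 0.02 m/s and value of joint valve_lever below 0.06 rad), for 0.3 s.
3. the lever is held at half travel (0.12 to 0.24 rad) (value of joint valve_lever between 0.12 and 0.24 rad and contact force between the fingers and purge_stand above 3 N), for 1 s.
At the end, for the whole second after the job is handed in: The gripper still presses the lever (over 3 N), at rest at half travel: 0.18 +-0.06 rad (18 +-6 mm at the pad). The canister stands upright (within 0.08 rad) on the table, within 0.30 m of the stand's centre, touching neither stand nor robot (all of step 3 and height (world z) of canister below 0.006 m and angle between canister's own z axis and vertical below 0.08 rad and horizontal distance between canister and purge_stand below 0.3 m and contact force between canister and purge_stand below 0.05 N and contact force between canister and the fingers below 0.05 N and contact force between canister and the arm below 0.05 N and linear speed of canister below 0.02 m/s and velocity of joint valve_lever between -0.05 and 0.05 rad/s); the arm keeps its last pose, push and grip.
It fails at once if the lever is pushed down to its stop (value of joint valve_lever above 0.345 rad).
It fails at once if the valve is opened while the canister is still over the diffuser (value of joint valve_lever above 0.12 rad and horizontal distance between canister and diffuser below 0.06 m).
It fails at once if the canister is dropped from more than about a centimetre (linear speed of canister above 0.5 m/s and contact force between canister and the fingers below 0.2 N).
It fails at once if the canister is tipped over (angle between canister's own z axis and vertical above 0.7 rad).
It fails at once if a bystander is shifted by more than 3 cm (distance of any of nut_m20, bolt_m16, combination_pliers, gas_nozzle_1, magnet_red, antispatter_tin from where it was at the start of the episode above 0.03 m).
It also fails if it takes over 43 s, if anything falls off the work surface, if the arm or the gripper's body presses on something with over 40 N, if the wrist force passes 120 N, or if a joint passes its speed limit or range.

## Working session

There is one attempt and no reset: what is moved stays moved. The work goes in short steps, Python scripts to look and compute and a tool call to move; the robot and the scene stay as the last step left them, time stands still between calls to the robot, and variables do not carry over. Pictures are saved under pics/ and viewed, and the job is handed in when it is done.

Besides the shell and the picture viewer there is one more tool, called as name(argument=value, ...) on one line, values as JSON. move_arm: Moves the arm, as the interface text tells. Its arguments: {"type":"object","properties":{"increments":{"type":"array"},"newtons":{"type":"number"}},"required":["increments"]}

```bash
mkdir -p pics; cat > h.py <<'E'
import numpy as np, cv2, json
from cell import robot
def cam(n):
    c=robot.read_camera(n); return c
def ray(c,u,v):
    K=np.array([[c['fx'],0,c['cx']],[0,c['fy'],c['cy']],[0,0,1.]])
    p=cv2.undistortPoints(np.array([[[u,v]]],float),K,np.array([c['k1'],0,0,0.]))[0,0]
    T=np.array(c['T']); return T[:3,3],T[:3,:3]@np.array([p[0],p[1],1])
def atz(c,u,v,z):
    o,d=ray(c,u,v); return o+d*(z-o[2])/d[2]
def proj(c,P):
    T=np.array(c['T']); q=T[:3,:3].T@(np.array(P)-T[:3,3]); x,y=q[0]/q[2],q[1]/q[2]; s=1+c['k1']*(x*x+y*y)
    return np.array([c['fx']*x*s+c['cx'],c['fy']*y*s+c['cy']])
E
python3 - <<'E'
from h import *
for n in('top','side'):
    c=cam(n); cv2.imwrite(f'pics/{n}0.png',c['img'][:,:,::-1]); print(n,c['fx'],c['k1'],np.round(c['T'],3).tolist())
    for t in ['canister','canister_grip','purge_stand','diffuser','lever_pad','valve_lever','nut_m20','bolt_m16','combination_pliers','gas_nozzle_1','magnet_red','antispatter_tin']:
        try: print(t,[(np.round(r['rect']).tolist(),round(r['conf'],2)) for r in robot.look_for(t,n)[:2]])
        except Exception as e: print(t,e)
s=robot.observe();print(s); print(robot.grasp_offset)
E
```

```text
top 610.4138916316822 -0.03725285614186069 [[-0.015, -0.999, 0.039, 0.46], [-1.0, 0.016, 0.015, 0.004], [-0.015, -0.038, -0.999, 1.394], [0.0, 0.0, 0.0, 1.0]]
canister [([343.0, 190.0, 41.0, 42.0], 0.81), ([277.0, 189.0, 107.0, 74.0], 0.72)]
canister_grip [([339.0, 190.0, 44.0, 42.0], 0.71)]
purge_stand [([276.0, 189.0, 109.0, 74.0], 0.57)]
diffuser [([281.0, 188.0, 102.0, 73.0], 0.67), ([300.0, 282.0, 13.0, 17.0], 0.49)]
lever_pad [([297.0, 206.0, 21.0, 59.0], 0.65)]
valve_lever [([294.0, 206.0, 22.0, 53.0], 0.83)]
nut_m20 []
bolt_m16 [([255.0, 289.0, 36.0, 12.0], 0.56)]
combination_pliers [([428.0, 248.0, 79.0, 23.0], 0.69)]
gas_nozzle_1 [([396.0, 270.0, 28.0, 25.0], 0.61), ([429.0, 246.0, 80.0, 25.0], 0.38)]
magnet_red [([159.0, 212.0, 31.0, 35.0], 0.78)]
antispatter_tin [([145.0, 161.0, 41.0, 40.0], 0.55), ([295.0, 205.0, 22.0, 58.0], 0.52)]
side 520.0216940764033 -0.11759120564083372 [[0.863, -0.204, 0.463, -0.134], [-0.506, -0.374, 0.778, -1.098], [0.014, -0.905, -0.426, 0.726], [0.0, 0.0, 0.0, 1.0]]
canister [([344.0, 214.0, 32.0, 58.0], 0.96)]
canister_grip [([344.0, 213.0, 3
[... 371 characters left out ...]
0, 236.0, 61.0, 56.0], 0.45)]
{'time': 1.3, 'qpos': array([-1.35101072e+00,  3.41994382e-01,  1.52407462e+00,  1.61251015e-05,
        1.27542495e+00, -1.46015757e-01]), 'qvel': array([-0.00039736,  0.00062521, -0.00024377,  0.00079768, -0.00120064,
       -0.00111759]), 'joint_efforts': array([-1.15773499e-03, -4.31139743e+01, -2.44481617e+01,  7.20160059e-02,
        4.83920448e-02, -4.98478400e-06]), 'tool_pos': array([ 0.18781423, -0.49028121,  0.2267523 ]), 'tool_rot': array([-3.14159175e+00, -9.98997160e-05, -1.20499966e+00]), 'contact_force': array([-0.00949101, -0.05158117, -0.60793799]), 'torque': array([-0.01944057,  0.0176042 ,  0.00259793]), 'opening': 0.09178034024298463}
0.0188
```

```bash
python3 - <<'E'
import cv2
a=cv2.imread('pics/top0.png'); cv2.imwrite('pics/topc.png',cv2.resize(a[160:310,250:450],None,fx=4,fy=4,interpolation=cv2.INTER_CUBIC))
a=cv2.imread('pics/side0.png'); cv2.imwrite('pics/sidec.png',cv2.resize(a[195:315,290:410],None,fx=5,fy=5,interpolation=cv2.INTER_CUBIC))
E
```

```text
(no output)
```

View pics/top0.png

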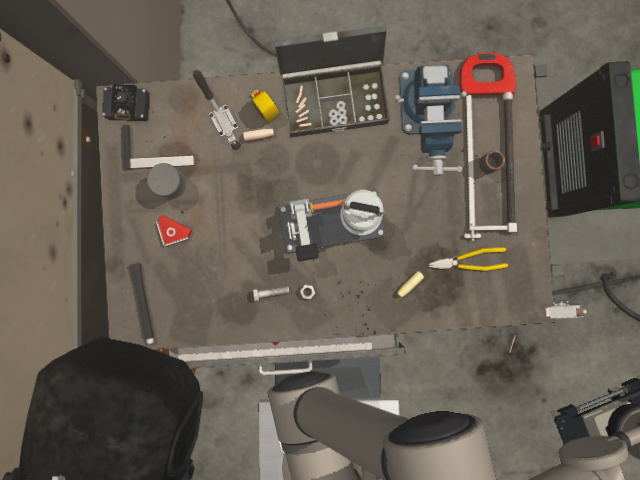

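View pics/side0.png

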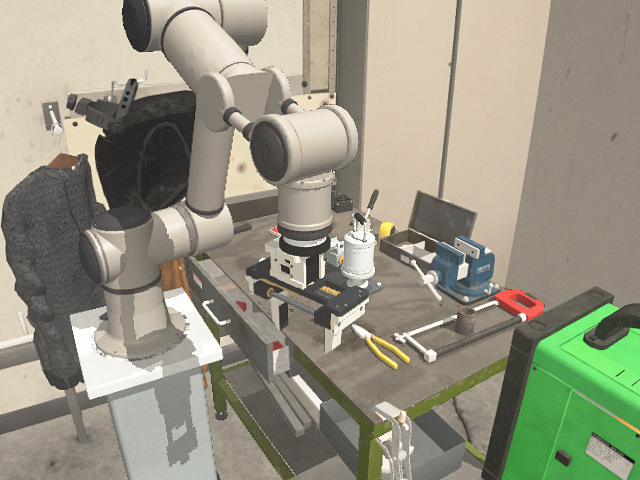

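View pics/topc.png

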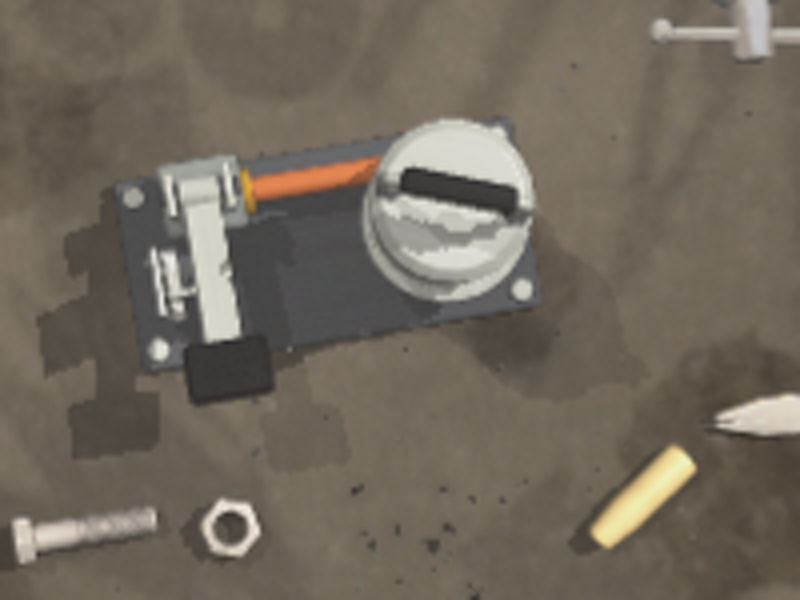

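View pics/sidec.png

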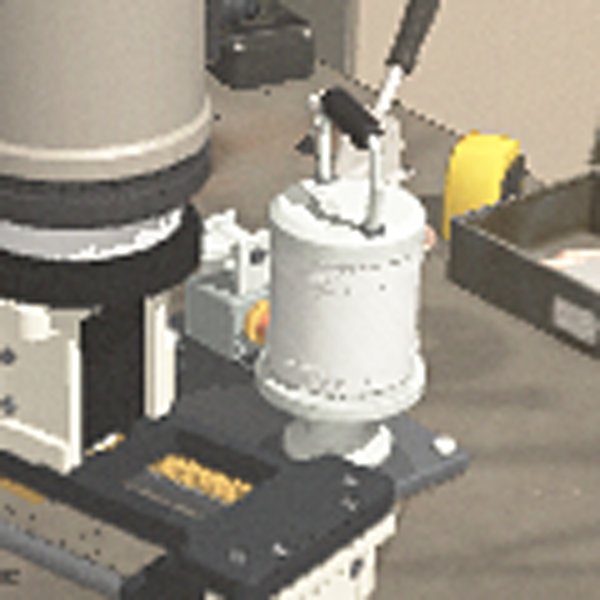

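The top view shows the stand with its base corners at about (279,206), (377,189), (385,236) and (287,252). The black handle bar is centred near (365,207), the pad near (307,252), the nut at (308,292) and the nozzle at (411,284). Next I convert these to positions.

```bash
python3 - <<'E'
from h import *
c=cam('top')
f=lambda x,y:(250+(x+.5)/4-.5,160+(y+.5)/4-.5)
C=[atz(c,*f(*p),0.012) for p in [(118,185),(510,118),(540,303),(150,370)]]
print('corners',np.round(C,3).tolist()); ctr=np.mean(C,0); print(ctr)
d=(C[0]-C[1])+(C[3]-C[2]); yaw=np.arctan2(-d[0],d[1]); print('stand yaw',yaw, np.linalg.norm(C[0]-C[1]),np.linalg.norm(C[1]-C[2]))
R=np.array([[np.cos(yaw),-np.sin(yaw)],[np.sin(yaw),np.cos(yaw)]])
for n,p in [('diff',(0,-.065)),('pad',(-.065,.065)),('hinge',(.035,.065))]: print(n,ctr[:2]+R@p)
g=[atz(c,*f(*p),0.210) for p in [(401,178),(517,200),(459,189)]]; print('bar',np.round(g,4).tolist())
e=g[0]-g[1]; print('can yaw',np.arctan2(-e[0],e[1]),np.linalg.norm(e))
P=[atz(c,*f(*p),0.099) for p in [(228,367),(185,345),(268,338),(273,388),(193,403)]];print('pad',np.round(P,3).tolist())
for n,p,z in [('nut',(231,528),.01),('noz1',(600,535),.01),('noz2',(683,460),.01),('pl',(715,422),.005),('bolt',(155,520),.01),('viseh',(665,30),.05)]: print(n,atz(c,*f(*p),z)[:2])
# lid circle center
print('lid',atz(c,*f(455,198),.157))
s=cam('side')
print(proj(s,g[2]+[0,0,-.005]))
E
```

```text
corners [[0.593, 0.103, 0.012], [0.627, -0.12, 0.012], [0.522, -0.135, 0.012], [0.487, 0.086, 0.012]]
[ 0.55743814 -0.01641598  0.012     ]
stand yaw 0.1539336819308842 0.22594842985053598 0.10648693779902152
diff [ 0.56740436 -0.08064739]
pad [0.4832405  0.03784922]
hinge [0.58205806 0.05318186]
bar [[0.575, -0.0489, 0.21], [0.5634, -0.105, 0.21], [0.5692, -0.0769, 0.21]]
can yaw -0.2044252536905401 0.05733865937713622
pad [[0.487, 0.04, 0.099], [0.499, 0.062, 0.099], [0.502, 0.018, 0.099], [0.475, 0.016, 0.099], [0.468, 0.059, 0.099]]
nut [0.39738334 0.04182256]
noz1 [ 0.39034491 -0.1666186 ]
noz2 [ 0.43193435 -0.21436243]
pl [ 0.45309461 -0.23376883]
bolt [0.40251803 0.08480328]
viseh [ 0.67030793 -0.20337857]
lid [ 0.56952609 -0.07844243  0.157     ]
[360.49783625 218.53072711]
```

Both views agree: the bar projects to (360.5,218.5) in the side view, as seen. I'll plan to grip at (0.569,-0.0775) with yaw -0.204, and place at (0.450,-0.104), in front of the stand.

```bash
cat >> h.py <<'E'
def plan(p,yaw,n,op):
    s=robot.observe(); q=np.array(s['tool_pos']); y=s['tool_rot'][2]; p=np.array(p)
    dp=(p-q)/n; dy=(yaw-y)/n
    print('from',np.round(q,4),round(y,4))
    for i in range(n):
        c_,s_=np.cos(y),np.sin(y)
        print([op,round(1000*(c_*dp[0]+s_*dp[1]),1),round(1000*(s_*dp[0]-c_*dp[1]),1),round(-1000*dp[2],1),0,0,round(-dy,3)]); y+=dy
E
python3 -c "
from h import *
plan((.569,-.0775,.265),-.204,12,70)"
```

```text
from [ 0.1878 -0.4903  0.2268] -1.205
[70, np.float64(-20.8), np.float64(-42.0), np.float64(-3.2), 0, 0, np.float64(-0.083)]
[70, np.float64(-17.2), np.float64(-43.6), np.float64(-3.2), 0, 0, np.float64(-0.083)]
[70, np.float64(-13.5), np.float64(-44.8), np.float64(-3.2), 0, 0, np.float64(-0.083)]
[70, np.float64(-9.7), np.float64(-45.8), np.float64(-3.2), 0, 0, np.float64(-0.083)]
[70, np.float64(-5.9), np.float64(-46.5), np.float64(-3.2), 0, 0, np.float64(-0.083)]
[70, np.float64(-2.0), np.float64(-46.8), np.float64(-3.2), 0, 0, np.float64(-0.083)]
[70, np.float64(1.9), np.float64(-46.8), np.float64(-3.2), 0, 0, np.float64(-0.083)]
[70, np.float64(5.8), np.float64(-46.5), np.float64(-3.2), 0, 0, np.float64(-0.083)]
[70, np.float64(9.7), np.float64(-45.8), np.float64(-3.2), 0, 0, np.float64(-0.083)]
[70, np.float64(13.4), np.float64(-44.8), np.float64(-3.2), 0, 0, np.float64(-0.083)]
[70, np.float64(17.1), np.float64(-43.6), np.float64(-3.2), 0, 0, np.float64(-0.083)]
[70, np.float64(20.7), np.float64(-42.0), np.float64(-3.2), 0, 0, np.float64(-0.083)]
```

move_arm(increments=[[70, -21, -42, -10, 0, 0, -0.083], [70, -17, -44, -10, 0, 0, -0.083], [70, -13, -45, -8, 0, 0, -0.083], [70, -10, -46, -5, 0, 0, -0.083], [70, -6, -46, -2, 0, 0, -0.083], [70, -2, -47, -2, 0, 0, -0.083], [70, 2, -47, -2, 0, 0, -0.083], [70, 6, -46, -2, 0, 0, -0.083], [70, 10, -46, 0, 0, 0, -0.083], [70, 13, -45, 0, 0, 0, -0.083]])

```text
time: 2.65
tool_pos: [0.5116, -0.1357, 0.2697]
tool_rot: [3.14, -0.004, -0.355]
contact_force: [0.8, -0.4, -0.1]
opening: 0.0702
```

```bash
python3 -c "
from h import *
plan((.569,-.0775,.265),-.204,5,70)"
```

```text
from [ 0.5116 -0.1357  0.2697] -0.3548
[70, np.float64(6.7), np.float64(-14.9), np.float64(0.9), 0, 0, np.float64(-0.03)]
[70, np.float64(7.2), np.float64(-14.7), np.float64(0.9), 0, 0, np.float64(-0.03)]
[70, np.float64(7.6), np.float64(-14.5), np.float64(0.9), 0, 0, np.float64(-0.03)]
[70, np.float64(8.0), np.float64(-14.2), np.float64(0.9), 0, 0, np.float64(-0.03)]
[70, np.float64(8.5), np.float64(-14.0), np.float64(0.9), 0, 0, np.float64(-0.03)]
```

move_arm(increments=[[70, 7, -15, 1, 0, 0, -0.03], [70, 7, -15, 1, 0, 0, -0.03], [70, 8, -14, 1, 0, 0, -0.03], [70, 8, -14, 1, 0, 0, -0.03], [70, 8, -14, 1, 0, 0, -0.03], [70, 0, 0, 0, 0, 0, 0]])

```text
time: 3.4
tool_pos: [0.5721, -0.0744, 0.2639]
tool_rot: [3.139, -0.003, -0.196]
contact_force: [-0.3, 0.1, -0.4]
opening: 0.0703
```

```bash
python3 - <<'E'
from h import *
plan((.569,-.0775,.187),-.204,6,70)
print(robot.observe()['tool_rot'])
for n,(x,y,k) in {'top':(300,140,5),'side':(280,150,5)}.items():
    c=cam(n); im=c['img'][y:y+120,x:x+150,::-1]; cv2.imwrite(f'pics/{n}1.png',cv2.resize(im,None,fx=k,fy=k))
E
```

```text
from [ 0.5721 -0.0744  0.2639] -0.1957
[70, np.float64(-0.4), np.float64(0.6), np.float64(12.8), 0, 0, np.float64(0.001)]
[70, np.float64(-0.4), np.float64(0.6), np.float64(12.8), 0, 0, np.float64(0.001)]
[70, np.float64(-0.4), np.float64(0.6), np.float64(12.8), 0, 0, np.float64(0.001)]
[70, np.float64(-0.4), np.float64(0.6), np.float64(12.8), 0, 0, np.float64(0.001)]
[70, np.float64(-0.4), np.float64(0.6), np.float64(12.8), 0, 0, np.float64(0.001)]
[70, np.float64(-0.4), np.float64(0.6), np.float64(12.8), 0, 0, np.float64(0.001)]
[ 3.13913401e+00 -2.74629074e-03 -1.95740761e-01]
```

View pics/side1.png

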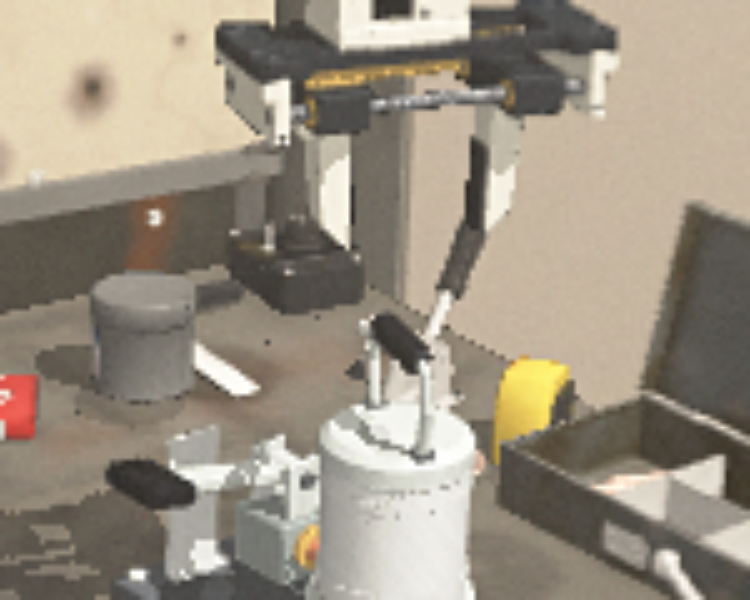

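The side view shows the open fingers (crop about (330,190) and (490,190)) straddling the bar at (400,342), so I descend.

move_arm(increments=[[70, -1, 1, 12, 0, 0, 0.001], [70, -1, 1, 13, 0, 0, 0.001], [70, 0, 1, 13, 0, 0, 0.001], [70, 0, 0, 13, 0, 0, 0.001], [70, 0, 0, 13, 0, 0, 0.001], [70, 0, 0, 12, 0, 0, 0], [70, 0, 0, 0, 0, 0, 0]])

```text
time: 4.38
tool_pos: [0.5673, -0.0793, 0.1816]
tool_rot: [3.139, 0.0, -0.205]
contact_force: [0.1, 0.0, 0.7]
opening: 0.0697
```

```bash
python3 - <<'E'
from h import *
plan((.569,-.0775,.187),-.204,1,70)
for n,(x,y,k) in {'side':(280,150,5)}.items():
    c=cam(n); im=c['img'][y:y+120,x:x+150,::-1]; cv2.imwrite(f'pics/{n}2.png',cv2.resize(im,None,fx=k,fy=k))
E
```

```text
from [ 0.5673 -0.0793  0.1816] -0.2048
[70, np.float64(1.3), np.float64(-2.1), np.float64(-5.4), 0, 0, np.float64(-0.001)]
```

View pics/side2.png

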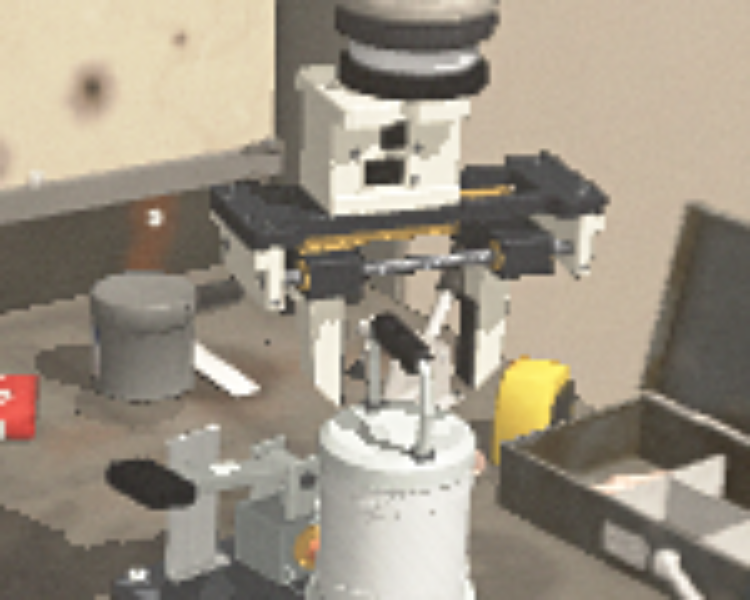

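The fingers are on either side of the bar, clear of the lid. I make a small correction and close.

move_arm(increments=[[70, 1, -2, -4, 0, 0, 0], [14, 0, 0, 0, 0, 0, 0], [10, 0, 0, 0, 0, 0, 0], [8, 0, 0, 0, 0, 0, 0], [8, 0, 0, 0, 0, 0, 0], [8, 0, 0, 0, 0, 0, 0], [8, 0, 0, 0, 0, 0, 0]], newtons=30)

```text
time: 5.3
tool_pos: [0.5701, -0.0776, 0.1884]
tool_rot: [3.138, -0.005, -0.205]
contact_force: [-1.5, -0.1, 1.0]
opening: 0.0149
```

move_arm(increments=[[8, 0, 0, -3, 0, 0, 0], [8, 0, 0, -5, 0, 0, 0], [8, 0, 0, -7, 0, 0, 0], [8, 0, 0, -8, 0, 0, 0], [8, 0, 0, -8, 0, 0, 0], [8, 0, 0, -6, 0, 0, 0], [8, 0, 0, 0, 0, 0, 0], [8, 0, 0, 0, 0, 0, 0], [8, 0, 0, 0, 0, 0, 0]])

```text
time: 6.42
tool_pos: [0.5692, -0.0772, 0.2268]
tool_rot: [3.138, -0.002, -0.205]
contact_force: [0.4, -0.6, -3.9]
opening: 0.0138
```

```bash
python3 - <<'E'
from h import *
s=robot.observe(); plan((.450,-.104,s['tool_pos'][2]),-.204,6,8); print(s['tool_rot'],s['opening'],s['contact_force'])
for n,(x,y,k) in {'side':(280,150,5)}.items():
    c=cam(n); im=c['img'][y:y+120,x:x+150,::-1]; cv2.imwrite(f'pics/{n}3.png',cv2.resize(im,None,fx=k,fy=k))
E
```

```text
from [ 0.5692 -0.0772  0.2268] -0.2046
[8, np.float64(-18.5), np.float64(8.4), np.float64(-0.0), 0, 0, np.float64(-0.0)]
[8, np.float64(-18.5), np.float64(8.4), np.float64(-0.0), 0, 0, np.float64(-0.0)]
[8, np.float64(-18.5), np.float64(8.4), np.float64(-0.0), 0, 0, np.float64(-0.0)]
[8, np.float64(-18.5), np.float64(8.4), np.float64(-0.0), 0, 0, np.float64(-0.0)]
[8, np.float64(-18.5), np.float64(8.4), np.float64(-0.0), 0, 0, np.float64(-0.0)]
[8, np.float64(-18.6), np.float64(8.4), np.float64(-0.0), 0, 0, np.float64(-0.0)]
[ 3.13847365e+00 -1.92867913e-03 -2.04564415e-01] 0.013784350438493884 [ 0.41512355 -0.5859637  -3.92938033]
```

View pics/side3.png

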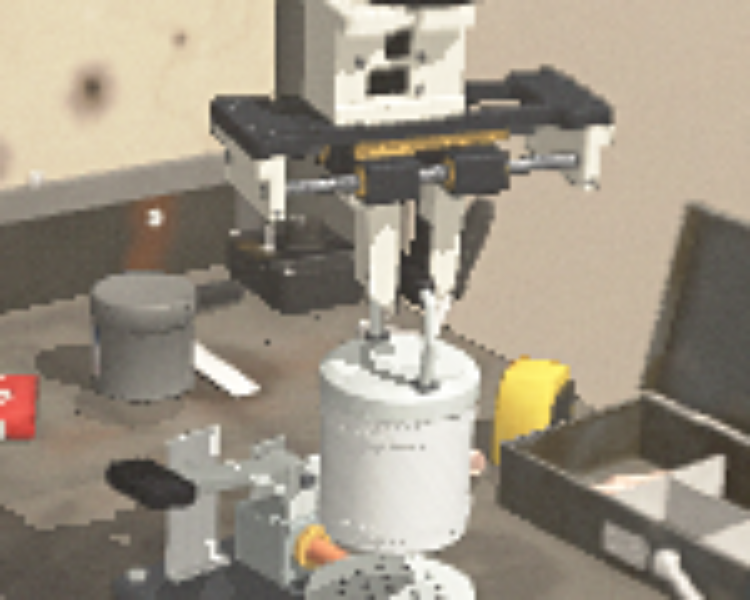

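The canister hangs upright and clear of the diffuser, with a force of -3.9 N. I carry it towards the robot.

move_arm(increments=[[8, -9, 4, 0, 0, 0, 0], [8, -14, 7, 0, 0, 0, 0], [8, -18, 8, 0, 0, 0, 0], [8, -18, 8, 0, 0, 0, 0], [8, -18, 8, 0, 0, 0, 0], [8, -16, 7, 0, 0, 0, 0], [8, -10, 4, 0, 0, 0, 0], [8, -6, 3, 0, 0, 0, 0], [8, 0, 0, 0, 0, 0, 0], [8, 0, 0, 0, 0, 0, 0]])

```text
time: 7.72
tool_pos: [0.4448, -0.104, 0.2261]
tool_rot: [3.138, 0.0, -0.205]
contact_force: [0.3, -0.9, -3.0]
opening: 0.014
```

```bash
python3 - <<'E'
from h import *
s=robot.observe(); plan((.450,-.104,.130),-.204,6,8); print(s['tool_rot'],s['opening'],s['contact_force'])
for n,(x,y,k) in {'side':(260,150,5),'top':(270,170,5)}.items():
    c=cam(n); im=c['img'][y:y+120,x:x+150,::-1]; cv2.imwrite(f'pics/{n}4.png',cv2.resize(im,None,fx=k,fy=k))
E
```

```text
from [ 0.4448 -0.104   0.2261] -0.2048
[8, np.float64(0.8), np.float64(-0.2), np.float64(16.0), 0, 0, np.float64(-0.0)]
[8, np.float64(0.8), np.float64(-0.2), np.float64(16.0), 0, 0, np.float64(-0.0)]
[8, np.float64(0.8), np.float64(-0.2), np.float64(16.0), 0, 0, np.float64(-0.0)]
[8, np.float64(0.8), np.float64(-0.2), np.float64(16.0), 0, 0, np.float64(-0.0)]
[8, np.float64(0.8), np.float64(-0.2), np.float64(16.0), 0, 0, np.float64(-0.0)]
[8, np.float64(0.8), np.float64(-0.2), np.float64(16.0), 0, 0, np.float64(-0.0)]
[ 3.13800651e+00  8.80070034e-05 -2.04758265e-01] 0.013997968315006186 [ 0.31549901 -0.94320667 -2.97767076]
```

View pics/side4.png

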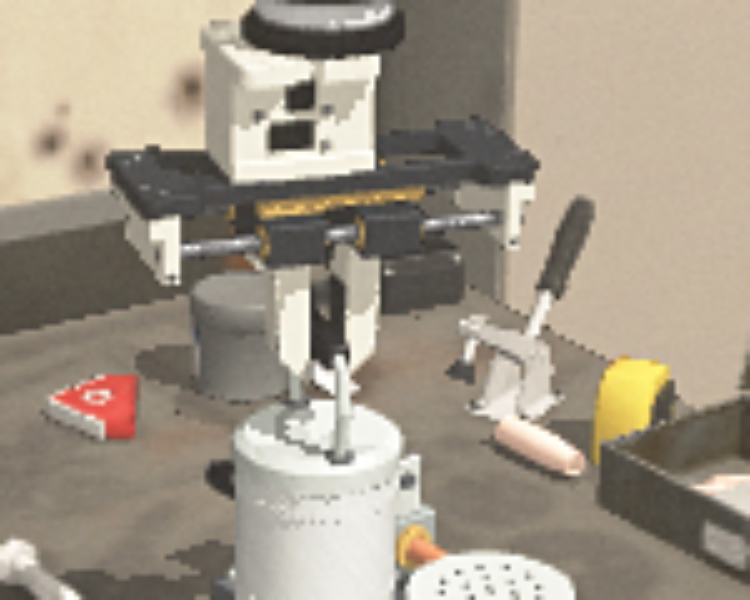

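View pics/top4.png

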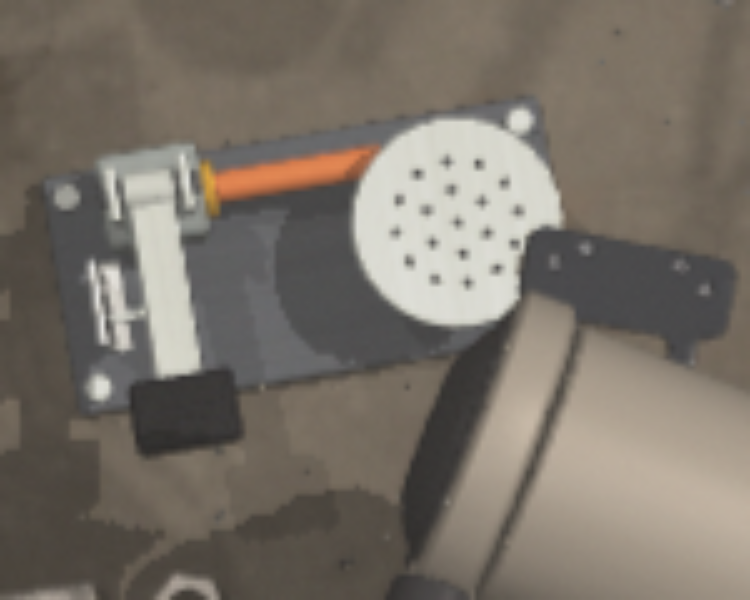

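move_arm(increments=[[8, 0, 0, 8, 0, 0, 0], [8, 0, 0, 14, 0, 0, 0], [8, 0, 0, 16, 0, 0, 0], [8, 0, 0, 16, 0, 0, 0], [8, 0, 0, 14, 0, 0, 0], [8, 0, 0, 9, 0, 0, 0], [8, 0, 0, 6, 0, 0, 0], [8, 0, 0, 3, 0, 0, 0], [8, 0, 0, 0, 0, 0, 0], [8, 0, 0, 0, 0, 0, 0]])

```text
time: 9.07
tool_pos: [0.4459, -0.1038, 0.1346]
tool_rot: [3.138, 0.001, -0.203]
contact_force: [0.9, -1.0, -3.5]
opening: 0.0137
```

move_arm(increments=[[8, 0, 0, 2, 0, 0, 0], [8, 0, 0, 2, 0, 0, 0], [8, 0, 0, 1, 0, 0, 0], [8, 0, 0, 1, 0, 0, 0], [8, 0, 0, 1, 0, 0, 0], [8, 0, 0, 0, 0, 0, 0]])

```text
time: 9.82
tool_pos: [0.4462, -0.1039, 0.1277]
tool_rot: [3.138, -0.0, -0.203]
contact_force: [-0.1, 0.2, -3.9]
opening: 0.0135
```

move_arm(increments=[[8, 0, 0, 1, 0, 0, 0], [8, 0, 0, 1, 0, 0, 0], [8, 0, 0, 0, 0, 0, 0]])

```text
time: 10.2
tool_pos: [0.4466, -0.1042, 0.1265]
tool_rot: [3.138, -0.002, -0.203]
contact_force: [0.3, -0.1, -2.9]
opening: 0.0142
```

move_arm(increments=[[8, 0, 0, 1, 0, 0, 0], [8, 0, 0, 1, 0, 0, 0], [8, 0, 0, 0, 0, 0, 0]])

```text
time: 10.58
tool_pos: [0.4471, -0.1046, 0.1265]
tool_rot: [3.137, -0.004, -0.203]
contact_force: [0.3, -0.5, -3.6]
opening: 0.0133
```

move_arm(increments=[[8, 0, 0, 2, 0, 0, 0], [8, 0, 0, 1, 0, 0, 0], [8, 0, 0, 0, 0, 0, 0]])

```text
time: 10.95
tool_pos: [0.4479, -0.1052, 0.1264]
tool_rot: [3.135, -0.008, -0.203]
contact_force: [-0.0, -0.6, -3.3]
opening: 0.014
```

```bash
python3 - <<'E'
from h import *
s=robot.observe(); print(s['tool_pos'],s['contact_force'],s['torque'])
for n,(x,y,k) in {'side':(260,190,5)}.items():
    c=cam(n); im=c['img'][y:y+120,x:x+150,::-1]; cv2.imwrite(f'pics/{n}5.png',cv2.resize(im,None,fx=k,fy=k))
    for z in (0,.005): print([proj(c,(.447+.04*np.cos(a),-.1045+.04*np.sin(a),z)).round(1).tolist() for a in (-1,-1.57,-.5,0)])
E
```

```text
[ 0.44793521 -0.10517008  0.12640965] [-0.03572782 -0.56813005 -3.34964991] [ 0.03978274 -0.0483518   0.02156225]
[[337.8, 307.5], [331.8, 310.9], [339.3, 303.5], [337.1, 299.6]]
[[337.8, 305.8], [331.9, 309.2], [339.4, 301.8], [337.2, 298.0]]
```

View pics/side5.png

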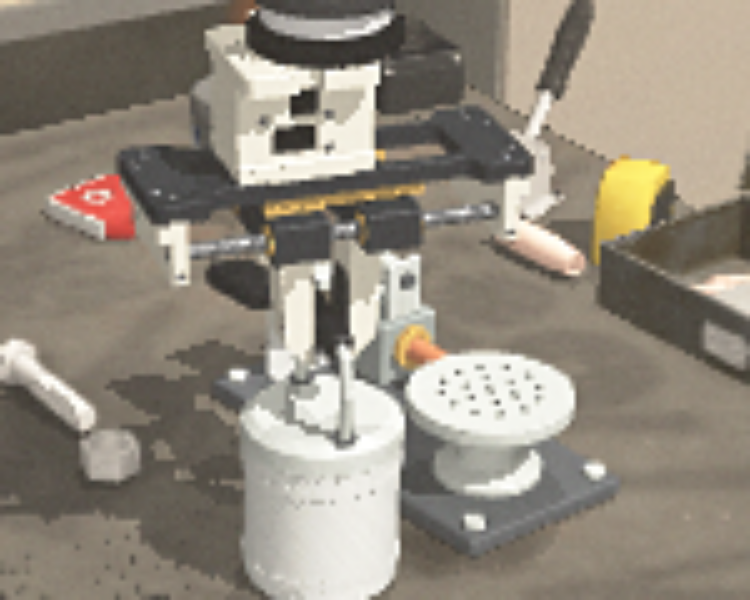

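move_arm(increments=[[8, 0, 0, 1.5, 0, 0, 0]])

```text
time: 11.12
tool_pos: [0.4486, -0.1058, 0.1262]
tool_rot: [3.134, -0.01, -0.202]
contact_force: [-7.6, 0.8, 27.0]
opening: 0.0133
```

```bash
python3 - <<'E'
from h import *
s=robot.observe(); print(s['tool_pos'],s['contact_force'],s['torque'])
for n,(x,y,k) in {'side':(260,230,6)}.items():
    c=cam(n); im=c['img'][y:y+100,x:x+120,::-1]; cv2.imwrite(f'pics/{n}6.png',cv2.resize(im,None,fx=k,fy=k,interpolation=cv2.INTER_NEAREST))
E
```

```text
[ 0.44860799 -0.10575876  0.12615239] [-7.63074781  0.78372524 27.03115649] [ 0.17555984  1.17995644 -0.01176869]
```

View pics/side6.png

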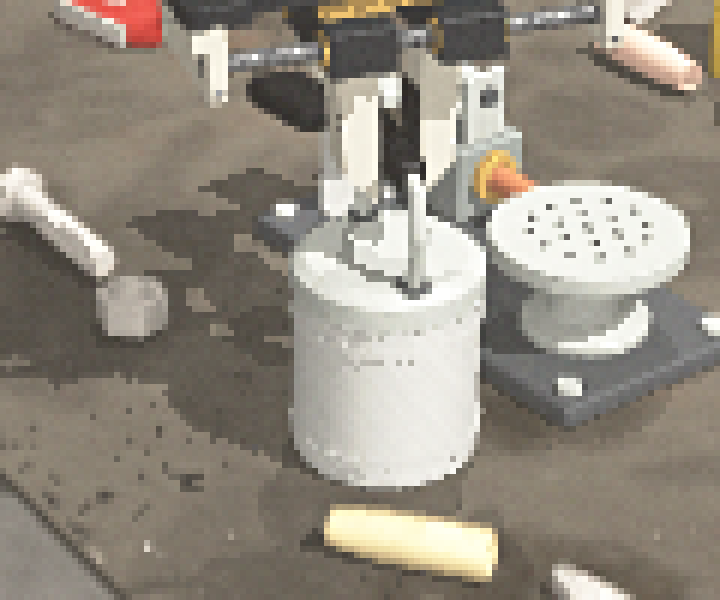

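The 27 N reaction shows the canister stands on the table, and its foot at (325,311) matches z=0. I relax, then release with a small opening.

move_arm(increments=[[10, 0, 0, 0, 0, 0, 0], [20, 0, 0, 0, 0, 0, 0], [40, 0, 0, 0, 0, 0, 0], [40, 0, 0, 0, 0, 0, 0], [40, 0, 0, 0, 0, 0, 0]])

```text
time: 11.8
tool_pos: [0.4491, -0.1059, 0.1258]
tool_rot: [3.135, -0.01, -0.202]
contact_force: [0.4, 0.3, 0.1]
opening: 0.0392
```

```bash
python3 - <<'E'
from h import *
s=robot.observe(); print(s['tool_pos'],s['contact_force'],s['tool_rot'])
for n,(x,y,k) in {'side':(260,190,5)}.items():
    c=cam(n); im=c['img'][y:y+120,x:x+150,::-1]; cv2.imwrite(f'pics/{n}7.png',cv2.resize(im,None,fx=k,fy=k))
E
```

```text
[ 0.44911435 -0.10585503  0.12581536] [0.37611088 0.25588209 0.09699816] [ 3.13459017 -0.01038859 -0.20243449]
```

View pics/side7.png

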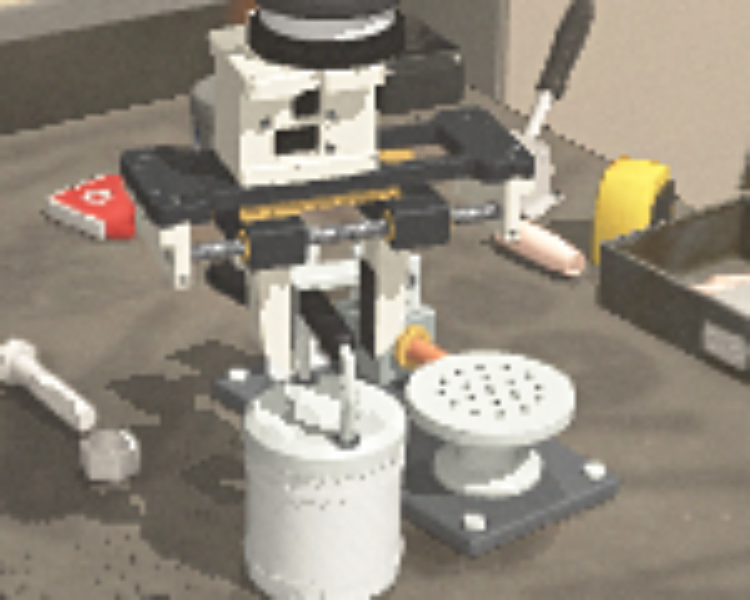

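Released: the bar is free between the fingers. I rise straight up.

move_arm(increments=[[40, 0, 0, -8, 0, 0, 0], [40, 0, 0, -15, 0, 0, 0], [40, 0, 0, -25, 0, 0, 0], [40, 0, 0, -25, 0, 0, 0], [40, 0, 0, -15, 0, 0, 0], [40, 0, 0, 0, 0, 0, 0]])

```text
time: 12.6
tool_pos: [0.4485, -0.1051, 0.2189]
tool_rot: [3.134, -0.012, -0.202]
contact_force: [-0.6, -0.3, -0.7]
opening: 0.0399
```

```bash
python3 - <<'E'
from h import *
from scipy.spatial.transform import Rotation as Ro
s=robot.observe(); print(s['tool_rot'],s['contact_force'],robot.grasp_offset)
R=Ro.from_euler('xyz',s['tool_rot']); Rt=Ro.from_euler('xyz',[np.pi,0,.154]); print('rotvec tool',(R.inv()*Rt).as_rotvec())
plan((.480,.0375,s['tool_pos'][2]),.154,6,0)
c=cam('top'); cv2.imwrite('pics/top8.png',cv2.resize(c['img'][170:310,260:430,::-1],None,fx=4,fy=4))
c=cam('side'); cv2.imwrite('pics/side8.png',cv2.resize(c['img'][190:340,260:410,::-1],None,fx=4,fy=4))
E
```

```text
[ 3.13427137 -0.01205767 -0.20246001] [-0.61332413 -0.26437664 -0.74173421] 0.0188
rotvec tool [ 0.00939255 -0.01062483 -0.35649821]
from [ 0.4485 -0.1051  0.2189] -0.2025
[0, np.float64(0.4), np.float64(-24.3), np.float64(-0.0), 0, 0, np.float64(-0.059)]
[0, np.float64(1.8), np.float64(-24.3), np.float64(-0.0), 0, 0, np.float64(-0.059)]
[0, np.float64(3.2), np.float64(-24.1), np.float64(-0.0), 0, 0, np.float64(-0.059)]
[0, np.float64(4.7), np.float64(-23.9), np.float64(-0.0), 0, 0, np.float64(-0.059)]
[0, np.float64(6.1), np.float64(-23.6), np.float64(-0.0), 0, 0, np.float64(-0.059)]
[0, np.float64(7.5), np.float64(-23.2), np.float64(-0.0), 0, 0, np.float64(-0.059)]
```

View pics/side8.png

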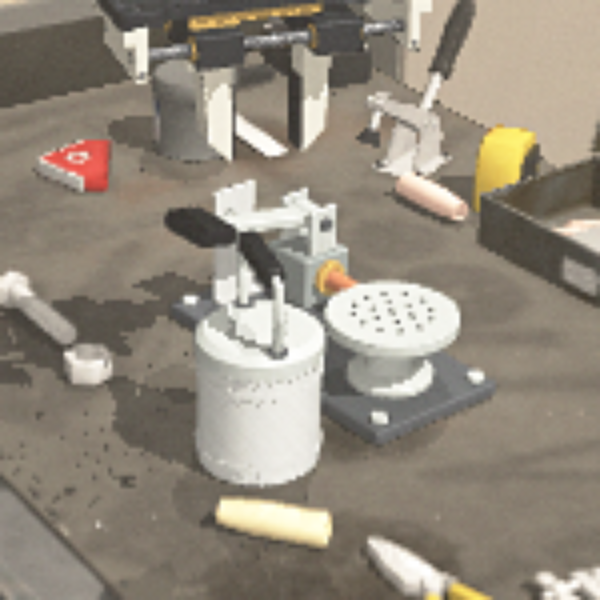

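View pics/top8.png

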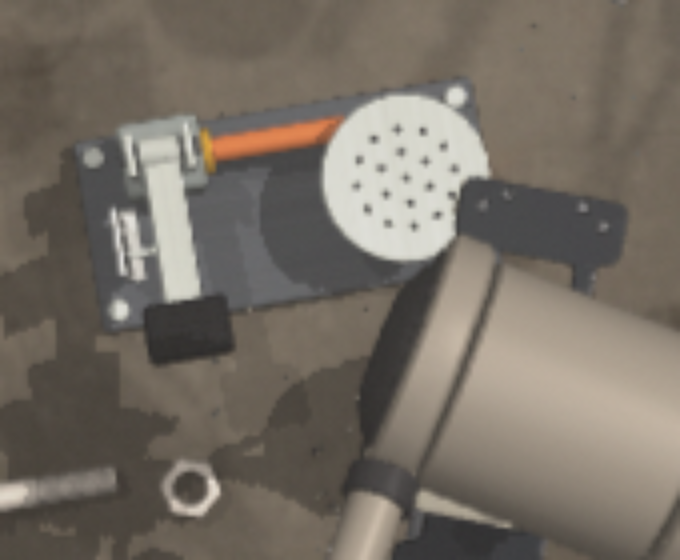

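The canister stands upright and clear of the stand, with no bystander disturbed. The pad is at crop (189,328), i.e. about (0.486,0.039). I move over the pad with the fingers shut.

move_arm(increments=[[30, 0, -16, 0, 0.002, -0.002, -0.05], [10, 2, -24, 0, 0.002, -0.002, -0.06], [0, 3, -24, 0, 0.002, -0.002, -0.06], [0, 5, -24, 0, 0.002, -0.002, -0.06], [0, 6, -24, 0, 0.001, -0.002, -0.06], [0, 8, -20, 0, 0, 0, -0.06], [0, 4, -8, 0, 0, 0, 0], [0, 0, 0, 0, 0, 0, 0]])

```text
time: 13.7
tool_pos: [0.4786, 0.046, 0.2116]
tool_rot: [-3.134, 0.013, 0.172]
contact_force: [0.1, 0.3, -0.2]
opening: 0.0003
```

```bash
python3 - <<'E'
from h import *
from scipy.spatial.transform import Rotation as Ro
s=robot.observe(); print(s['tool_rot'],s['contact_force'],s['opening'])
R=Ro.from_euler('xyz',s['tool_rot']); Rt=Ro.from_euler('xyz',[np.pi,0,.154]); print('rotvec tool',(R.inv()*Rt).as_rotvec())
plan((.482,.038,.115),.154,6,0)
E
```

```text
[-3.13387559  0.01286585  0.17194693] [ 0.08868836  0.33829068 -0.23229055] 0.00029382935861570767
rotvec tool [-0.0076013   0.01293469  0.01789695]
from [0.4786 0.046  0.2116] 0.1719
[0, np.float64(0.3), np.float64(1.4), np.float64(16.1), 0, 0, np.float64(0.003)]
[0, np.float64(0.3), np.float64(1.4), np.float64(16.1), 0, 0, np.float64(0.003)]
[0, np.float64(0.3), np.float64(1.4), np.float64(16.1), 0, 0, np.float64(0.003)]
[0, np.float64(0.3), np.float64(1.4), np.float64(16.1), 0, 0, np.float64(0.003)]
[0, np.float64(0.3), np.float64(1.4), np.float64(16.1), 0, 0, np.float64(0.003)]
[0, np.float64(0.3), np.float64(1.4), np.float64(16.1), 0, 0, np.float64(0.003)]
```

move_arm(increments=[[0, 0, 2, 8, -0.002, 0.003, 0.004], [0, 1, 2, 16, -0.002, 0.003, 0.004], [0, 1, 2, 18, -0.002, 0.003, 0.004], [0, 0, 2, 18, -0.001, 0.002, 0.003], [0, 0, 0, 14, 0, 0, 0], [0, 0, 0, 9, 0, 0, 0], [0, 0, 0, 4, 0, 0, 0], [0, 0, 0, 0, 0, 0, 0]])

```text
time: 14.7
tool_pos: [0.4797, 0.0332, 0.1193]
tool_rot: [3.141, 0.003, 0.147]
contact_force: [-0.5, 0.9, -0.2]
opening: 0.0004
```

```bash
python3 - <<'E'
from h import *
from scipy.spatial.transform import Rotation as Ro
s=robot.observe(); print(s['tool_rot'],s['contact_force'],s['opening'])
plan((.482,.038,.085),.154,1,0)
c=cam('side'); cv2.imwrite('pics/side9.png',cv2.resize(c['img'][190:310,260:410,::-1],None,fx=5,fy=5))
E
```

```text
[3.14082871 0.00348751 0.14713483] [-0.54609689  0.93393637 -0.23603964] 0.00037394552566616607
from [0.4797 0.0332 0.1193] 0.1471
[0, np.float64(3.0), np.float64(-4.4), np.float64(34.3), 0, 0, np.float64(-0.007)]
```

View pics/side9.png

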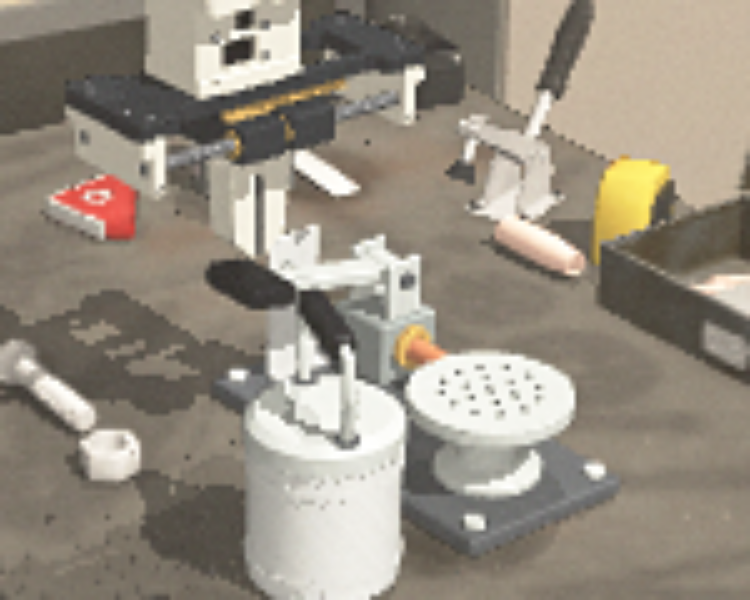

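move_arm(increments=[[0, 2, -2, 5, 0, 0, 0], [0, 1, -2, 5, 0, 0, 0], [0, 0, 0, 4, 0, 0, 0], [0, 0, 0, 0, 0, 0, 0]])

```text
time: 15.25
tool_pos: [0.483, 0.0382, 0.1053]
tool_rot: [3.14, 0.001, 0.148]
contact_force: [0.8, 0.0, 0.7]
opening: 0.0005
```

move_arm(increments=[[0, 0, 0, 3, 0, 0, 0], [0, 0, 0, 3, 0, 0, 0], [0, 0, 0, 3, 0, 0, 0], [0, 0, 0, 3, 0, 0, 0]])

```text
time: 15.75
tool_pos: [0.482, 0.038, 0.0932]
tool_rot: [3.14, 0.003, 0.148]
contact_force: [-3.5, -0.4, 5.6]
opening: 0.0001
```

move_arm(increments=[[0, 0, 0, 3, 0, 0, 0], [0, 0, 0, 3, 0, 0, 0], [0, 0, 0, 2, 0, 0, 0], [0, 0, 0, 2, 0, 0, 0], [0, 0, 0, 0, 0, 0, 0]])

```text
time: 16.38
tool_pos: [0.4808, 0.0378, 0.0836]
tool_rot: [3.14, 0.004, 0.148]
contact_force: [-1.9, -0.3, 7.8]
opening: 0.0006
```

```bash
python3 - <<'E'
from h import *
s=robot.observe(); print(s['tool_pos'],s['tool_rot'],s['contact_force'],s['opening'])
c=cam('side'); cv2.imwrite('pics/side10.png',cv2.resize(c['img'][190:310,260:410,::-1],None,fx=5,fy=5))
for x in(-.065,-.05):
  for z in (.083,.101): 
    R=np.array([[.988,-.153],[.153,.988]]); p=np.array([.5574,-.0164])+R@np.array([x,.042]); print(x,z,(proj(c,(*p,z))-[260,190])*5)
E
```

```text
[0.4808259  0.03781456 0.08363513] [3.14023257 0.00440153 0.14790481] [-1.91465656 -0.26982307  7.78971436] 0.0006223027956359746
-0.065 0.083 [275.38970205 317.98803095]
-0.065 0.101 [275.48974392 288.5354925 ]
-0.05 0.083 [296.84114137 310.52957093]
-0.05 0.101 [297.05728612 281.21291563]
```

View pics/side10.png

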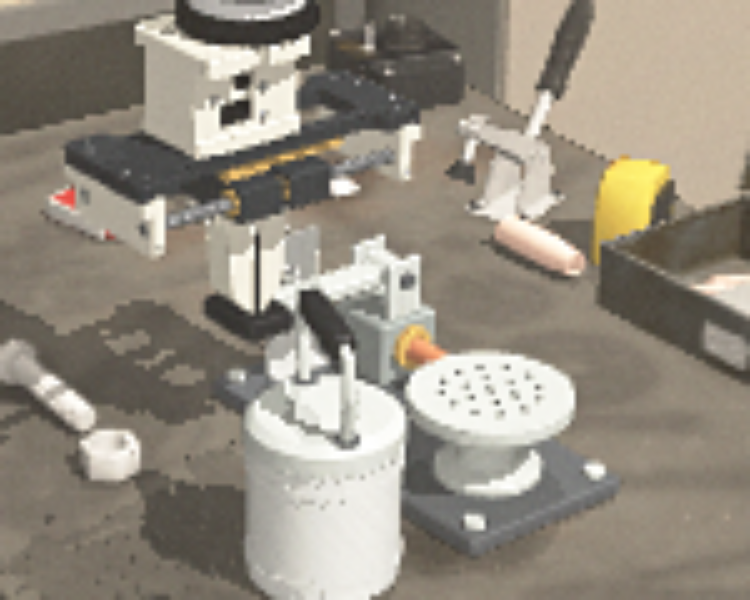

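The fingers press the pad (front edge about (245,325)). The 7.8 N and z 0.0836 both say half travel. I hold and watch for drift.

move_arm(increments=[[0, 0, 0, 0, 0, 0, 0], [0, 0, 0, 0, 0, 0, 0], [0, 0, 0, 0, 0, 0, 0], [0, 0, 0, 0, 0, 0, 0], [0, 0, 0, 0, 0, 0, 0], [0, 0, 0, 0, 0, 0, 0], [0, 0, 0, 0, 0, 0, 0], [0, 0, 0, 0, 0, 0, 0], [0, 0, 0, 0, 0, 0, 0], [0, 0, 0, 0, 0, 0, 0]])

```text
time: 17.68
tool_pos: [0.4811, 0.0379, 0.0866]
tool_rot: [3.14, 0.001, 0.148]
contact_force: [-3.4, -0.0, 6.6]
opening: 0.0006
```

It creeps up 0.3 mm per row, so I compensate.

move_arm(increments=[[0, 0, 0, 2, 0, 0, 0], [0, 0, 0, 1.5, 0, 0, 0], [0, 0, 0, 0.4, 0, 0, 0], [0, 0, 0, 0.4, 0, 0, 0], [0, 0, 0, 0.4, 0, 0, 0], [0, 0, 0, 0.4, 0, 0, 0], [0, 0, 0, 0.4, 0, 0, 0], [0, 0, 0, 0.4, 0, 0, 0], [0, 0, 0, 0.4, 0, 0, 0], [0, 0, 0, 0.4, 0, 0, 0], [0, 0, 0, 0.4, 0, 0, 0], [0, 0, 0, 0.4, 0, 0, 0]])

```text
time: 19.18
tool_pos: [0.4808, 0.0378, 0.0828]
tool_rot: [3.139, -0.002, 0.148]
contact_force: [-3.6, 0.7, 8.2]
opening: 0.0002
```

```bash
python3 - <<'E'
from h import *
for i in range(4):
    c=cam('side'); s=robot.observe(); print(s['time'],s['tool_pos'],s['contact_force'],np.abs(s['qvel']).max())
cv2.imwrite('pics/side11.png',cv2.resize(c['img'][190:340,260:410,::-1],None,fx=4,fy=4))
c=cam('top'); cv2.imwrite('pics/top11.png',cv2.resize(c['img'][140:320,130:530,::-1],None,fx=2,fy=2))
E
```

```text
19.225 [0.48079372 0.03782661 0.08282807] [-3.45115623 -0.93577891  7.47554575] 0.0007985981327880555
19.275 [0.48076891 0.03780788 0.082794  ] [-3.53527567  0.09493752  6.99352028] 0.0019413605030849219
19.325 [0.48076654 0.0378128  0.08278685] [-3.09949798  0.15735624  7.79009354] 0.0016982267719840242
19.375 [0.48082003 0.03782843 0.08282851] [-3.02649266  0.21060906  7.4869883 ] 0.0014751341675602373
```

View pics/side11.png

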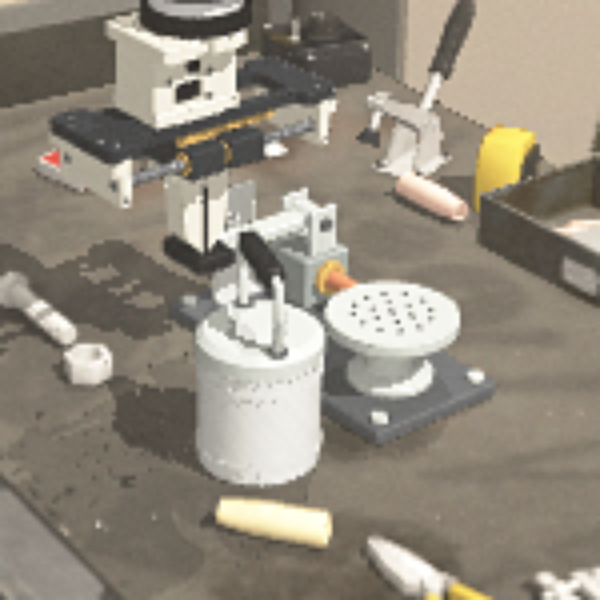

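View pics/top11.png

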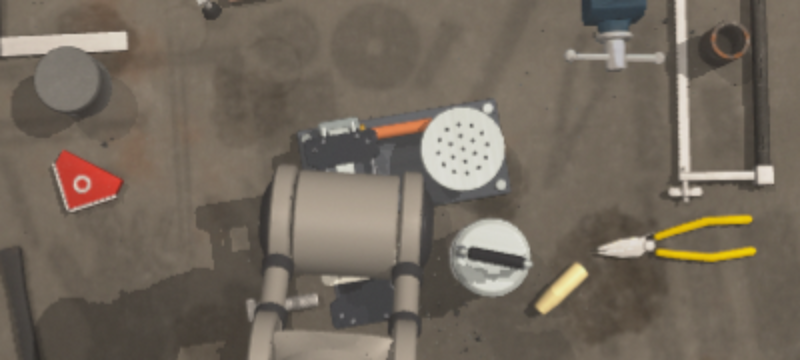

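The arm is steady at z 0.0828 and about 7.5 N. The canister (top view crop (490,257)) is upright and clear of stand and arm, and the bystanders are in place. I hand in.

```bash
python3 -c "
from h import *
print(robot.hand_in()); s=robot.observe(); print(s['time'],s['tool_pos'],s['contact_force'])"
```

```text
the job is handed in; nothing more can be done
None
the job is handed in; nothing more can be done
```

I lifted the canister off the diffuser by its handle and set it upright on the table in front of the stand, about 0.14 m from the stand's centre. I then pressed the valve lever to half travel and handed the job in at about 19.4 s, still holding it. No verdict was reported, so the result rests on my own checks.

- **Lever:** before hand-in the fingers were at z = 0.083 m with about 7.5 N upward, steady over four readings. That matches the lever lying level; its angle is inferred from height and force, not read directly.
- **Canister:** it stood upright with clear gaps to the stand and the arm in both views, and the bystanders in view had not visibly moved. In the last pictures the arm hid the nut and part of the bolt from above, but the side view showed both.
- **Press at set-down:** the canister was pressed onto the table with about 27 N for a moment, to confirm contact before I let go.
- **Upward creep while holding:** during the first 1.3 s hold the lever crept up about 3 mm, still within the allowed band. I corrected it and it then held still.

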